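Lock the sample ring and index the shuttle to the reading station

TASK

Get the sample shuttle on the bench ready for its reading: first turn the ribbed lock ring over the sample window clockwise (seen from above) until it stops with its orange pointer at the green locked mark, so that the sample cannot shift. Then pull up the red spring plunger, slide the carriage to its very next index hole, which brings the sample under the black reader head, and let the pin go fully down into that hole. Finish while still holding the plunger knob in the gripper with the pin kept fully home, and do not disturb the dish, the forceps or the timer lying near by.

Things in the scene. Friction and masses are not known exactly. Their poses are not given: they have to be found in the camera images.
- shuttle: Sample shuttle, fixed: aluminium bed 400 mm long (its y), 110 mm wide, two rails, index strip with 3 holes along the front (-x) edge, dark end blocks 50 mm high. Origin: on the bench under the middle of the rails; x away from the robot across the rails, y along them the way the carriage must go (robot's left, turned up to 0.25 rad), z up. Behind (+x): white box 55 mm high with the head's post.
- carriage (a joint): Travel of the blue carriage along the shuttle's +y, m: 0 = at hole 1 (start), 0.100 = at hole 2 (the goal), 0.200 = at hole 3; range -0.004 to 0.204, friction about 2 N. While the pin is in a hole it has only 1.5 mm of play either way. Deck 140 x 82 mm, top at z = 46 mm, with a tab toward -x that carries the plunger.
- lock_ring (a joint): Angle of the lock ring, rad: 0 = fully open, 1.05 = locked, at the stop, pointer over the green mark; grows as it turns clockwise seen from above. Starts between 0 and 0.35, turns with about 0.08 N m of friction and stays where it is left.
- plunger (a joint): Lift of the pin, m: 0 = fully down (10 mm deep in its hole), 0.010 = round tip rests on the strip, 0.014 = upper stop. A spring pushes it down, 5 N at 0 to 8.5 N at the top; between holes it rides on the strip and drops into a hole by itself. Lift it 11 mm or more to slide freely. Pin 8 mm thick, holes 11 mm wide: it enters if less than about 3 mm off centre.
- ring_grip (a point): Middle of the ribbed aluminium lock ring on its upright turning axis, 80.5 mm above the bench. Ring: 52 mm outside diameter, z = 70.5 to 90 mm, round a clear window. Below it a black neck 43 mm wide, then a black flange 74 mm wide (top at z = 52 mm). Grip across the diameter from above; most room across the rails (shuttle's x). The point's x axis turns with the ring and points to the pointer.
- ring_pointer (a point): Orange pointer of the lock ring, on its upper outer rim, 25.5 mm from the ring's axis.
- locked_mark (a point): Green locked mark on the black flange below the ring, 34 mm from the ring's axis toward the shuttle's -x (the robot's side). A white mark 60 degrees from it shows the open position.
- plunger_knob: Red ribbed knob of the plunger, upright cylinder 24 mm in diameter, 22 mm high, to be gripped from above and pulled straight up. Origin: centre of its underside, 63 mm above the bench with the pin home; below it a steel hexagon 17 to 21 mm wide on the carriage's tab (top at z = 46 mm). It moves with carriage and pin.
- knob_grip (a point): Middle of the red knob, 11 mm above its underside (74 mm above the bench when the pin is home), on the axis of the pin.
- hole_1 (a point): Mouth of the first index hole, in the top of the strip at z = 32 mm, straight below the knob at the start. The holes are 100 mm apart along the shuttle's y.
- hole_2 (a point): Mouth of the second index hole, the next one: where the pin has to go.
- hole_3 (a point): Mouth of the third index hole, one too far.
- reader_head (a point): Middle of the lower face of the black reader head, 101 mm above the bench, 11 mm above the ring's top when the carriage is at hole 2. Head 42 mm across, up to z = 131 mm (its cable to 142 mm); its arm and post run from it along the shuttle's +x. It stands 100 mm along +y from the ring at the start.
- petri_1: Bystander: closed petri dish, 62 mm wide and 15 mm high, lying on the bench off the left end of the shuttle. Origin: centre of its underside.
- forceps: Bystander: steel forceps, 122 mm long and 9 mm high, lying on the bench in front of the shuttle. Origin: centre of the underside.
- timer: Bystander: white lab timer, 62 x 66 x 18 mm, lying on the bench in front of the shuttle. Origin: centre of its underside.

How it is judged:
By the outcome, as a careful person would: the job done as asked, in the order asked, and still so for the second after the job is handed in, while the arm keeps its last pose, push and grip.
It also fails if it takes over 45 s, if anything falls off the work surface, if the arm or the gripper's body presses on something with over 40 N, if the wrist force passes 120 N, or if a joint passes its speed limit or range.

ROBOT

A 6-joint arm with a two-finger parallel gripper is mounted at the origin on a cart in front of the work surface, level with it; the furniture and walls round the work are solid. World frame = base frame: x ahead of the robot, y to its left, z up, the work surface at z = 0. Lengths are in m, angles in rad, forces in N, time in s.
With the tool pointing down it reaches from about 0.275 to 0.775 m from the base axis. Payload 14.6 kg.
Tool frame: the origin (TCP) lies midway between the tips of the shut fingers; the grasp point (between the pads) lies 19 mm behind it; z points along the fingers, y is the line along which they close (so a half turn about z gives the same grasp; the last joint's range is limited). The gripper opens to 85 mm and grips with 20 to 120 N. Pads are 22 mm wide; open, the fingers measure 114 mm over their backs; the gripper's body (76 mm by 85 mm) begins 54 mm behind the grasp point. The pads swing forward as they close: fully open they stand 13 mm farther back than shut.
Start: joints at [-1.336, 0.263, -0.048, 1.259, 0, 1.415], TCP at [0.199, -0.486, 0.231] pointing down, gripper open.
Joint ranges: [-2.65, 2.65], [-0.89, 1.7], [-1.18, 1.37], [-2.13, 2.11], [-1.35, 1.29], [-3.14, 3.14]. Speed limits (rad/s): [1.89, 1.89, 2.57, 2.79, 3.14, 3.14].

INTERFACE

Orientations are given as a unit quaternion [w, x, y, z].
In Python, from cell import * gives the robot as it stands. The module is installed in compiled form; this text tells all that it offers.
- The arm moves only by the tool move_arm, never from a script. Its argument "series" is a list of rows, each a list of 2 entries, a list of its own where there are three numbers: the shift along the tool's x, y, z in m, then the turn about the tool's z in rad. In form: [[[tx, ty, tz], twist], ...]. A call has 1 to 8 rows; each row is the pose to reach, as a shift and turn from the pose commanded when the call began, along the tool's axes at that moment; what a row does not reach only later rows make up. A row lasts 1/10 s, in which the tool goes at most 50 mm and 8.59 degrees, less where a joint would pass 70% of its speed; a pose out of reach is approached as far as the arm can. A call with a gripper value outside its range is refused whole. "grip" is the gripper command: -1 is fully open, 1 is shut, values between are in proportion, set as the call begins (left out, the last holds). The fingers move at their own pace and stop on an object; "force" is the grip in N (left out, the last holds). Time passes only in rows, so rows that repeat a pose let the fingers close. It gives the time, the measured TCP pose, the force, the opening and the grip force at its end, in the units of the state.
- get_obs(): the state, without advancing time (a new reading comes with each control period).
- capture(name): name is "scene" or "side" or "wrist"; returns (picture, depth): 420x560x3 uint8, blue, green, red; 420x560 float32, m along the optical axis (not along the pixel's ray), 0 where there is no reading.
- camera_model(name): a dict with "fx", "fy", "cx", "cy" (pixels), "T" (4x4, takes a point from camera to world coordinates); the wrist camera has in their place "T_tool_cam" (4x4, takes a point from camera to tool coordinates, whose origin is the TCP and whose axes are the flange's). Camera axes: x right, y up, looking along -z (the intrinsics and any distortion apply to the point x, -y, -z); pixel columns grow to the right and rows downward; lengths in m; the calibration is good to about 2 mm. The wrist camera is an equidistant fisheye: a pixel r from the principal point sees the ray r / f radians off the axis. A picture is of the moment at which its call begins: read the wrist's pose just before it. camera_model takes no time and is no camera call.
- finish_job(): hands the job in; it is judged then, once.
The state is a dict: "time_s": time; "joints": joint angles; "joint_vel": joint speeds; "joint_torque": joint torques, N m; "eef_pos": TCP position; "eef_rot": TCP orientation; "contact_force": force on the tool from outside, world axes, zero at the start; "wrist_torque": the same for the moment, N m; "opening": finger opening in m; "grip_force": force on a finger pad.
Only numpy, scipy, OpenCV 4.12 (cv2) and the standard library are available. Lean on these libraries where they do the work, as an engineer would, in place of code of your own. Each camera call takes 0.05 s, during which the arm holds its last target. There are 200 camera calls.

## Working session

There is one attempt and no reset: what is moved stays moved. The work goes in short steps, Python scripts to look and compute and a tool call to move; the robot and the scene stay as the last step left them, time stands still between calls to the robot, and variables do not carry over. Pictures are saved under pics/ and viewed, at most 10 in all, crops included, and the job is handed in when it is done.

Besides the shell and the picture viewer there is one more tool, called after "Request:" as a command line: name --argument value ..., lists and objects as JSON in quotes. move_arm: Moves the arm, as the interface text tells. Its arguments: {"type":"object","properties":{"series":{"type":"array","items":{"type":"array"}},"grip":{"type":"number"},"force":{"type":"number"}},"required":["series"]}

```bash
mkdir -p pics; cat > h.py <<'E'
from cell import *
import numpy as np, cv2
from scipy.spatial.transform import Rotation as R
def cloud(n,d):
    m=camera_model(n); v,u=np.mgrid[0:420,0:560]
    p=np.stack([(u-m['cx'])/m['fx']*d,-(v-m['cy'])/m['fy']*d,-d,np.ones_like(d)],-1)
    return (p@np.array(m['T']).T)[...,:3]
E
python3 - <<'E'
from h import *
o=get_obs();print(o)
for n in("scene","side"):
    b,d=capture(n);cv2.imwrite(f"pics/{n}0.png",b);np.savez(f"{n}0.npz",b=b,d=d)
    m=camera_model(n);print(n,m)
    P=cloud(n,d);h=cv2.cvtColor(b,cv2.COLOR_BGR2HSV);H,S,V=h[...,0],h[...,1],h[...,2]
    for nm,mk in dict(red=((H<5)|(H>174))&(S>150)&(V>60),orange=(H>7)&(H<20)&(S>150)&(V>120),green=(H>40)&(H<85)&(S>100)&(V>60),blue=(H>95)&(H<125)&(S>100)&(V>50)).items():
        c,l,s,ce=cv2.connectedComponentsWithStats(mk.astype(np.uint8))
        for i in range(1,c):
            if s[i,4]>8:
                q=P[(l==i)&(d>0)];print(n,nm,s[i],ce[i].round(1),np.median(q,0).round(4),q.min(0).round(3),q.max(0).round(3))
E
```

```text
{'time_s': 0.0, 'joints': array([-1.33635488e+00,  2.63503239e-01, -4.89495156e-02,  1.25937143e+00,
        2.66144461e-05,  1.41551379e+00]), 'joint_vel': array([ 0.0006101 ,  0.00192523, -0.0021754 ,  0.00249418, -0.00087942,
        0.00053958]), 'joint_torque': array([-3.78804092e-03, -6.37619877e+01,  3.84571302e+01,  1.36383195e-02,
       -8.72618125e-05, -1.83602901e-05]), 'eef_pos': array([ 0.1994123 , -0.48536269,  0.23083068]), 'eef_rot': array([-5.14050381e-04,  9.81074274e-01,  1.93631107e-01, -7.03881492e-06]), 'contact_force': array([ 1.02747026, -0.43840572,  0.74303512]), 'wrist_torque': array([-0.0256453 ,  0.02651618, -0.01049913]), 'grip_force': 0.0, 'opening': 0.08567999298292923}
scene {'fx': 499.1093536791638, 'fy': 499.1093536791638, 'cx': 281.6505565520521, 'cy': 209.03923845534712, 'T': array([[-0.78966825,  0.40872972, -0.45756319, -0.06633975],
       [-0.61353208, -0.52416812,  0.59061507,  0.83935409],
       [ 0.0015619 ,  0.74711967,  0.66468772,  0.93506304],
       [ 0.        ,  0.        ,  0.        ,  1.        ]])}
scene red [355 170   9   4  1
[... 1510 characters left out ...]
de red [255 314  16   6  27] [262.5 317. ] [ 0.4458 -0.1902  0.0844] [ 0.437 -0.195  0.083] [ 0.457 -0.184  0.087]
side orange [443 188  16  11 103] [449.9 193.4] [0.8373 0.151  0.0901] [0.823 0.142 0.001] [0.946 0.372 0.095]
side green [395 180  42  12 122] [414.4 186. ] [0.8323 0.3515 0.0206] [0.778 0.326 0.015] [0.897 0.379 0.024]
side green [283 292   5   3  12] [284.9 292.8] [ 0.4827 -0.0969  0.0532] [ 0.48  -0.098  0.051] [ 0.486 -0.092  0.054]
side blue [ 470  297   90   74 2270] [514.6 340.5] [ 0.7957 -0.2109  0.0239] [ 0.772 -0.236 -0.   ] [ 0.861 -0.123  0.048]
side blue [ 250  300   81   52 2070] [298.7 328.9] [ 0.4977 -0.1749  0.0468] [ 0.428 -0.215  0.038] [ 0.55  -0.104  0.049]
```

```bash
python3 - <<'E'
import cv2
for n,(x,y,w,h) in dict(scene=(230,90,210,157),side=(180,190,200,150)).items():
    b=cv2.imread(f"pics/{n}0.png");cv2.imwrite(f"pics/{n}0c.png",cv2.resize(b[y:y+h,x:x+w],None,fx=3.8,fy=3.8,interpolation=2))
E
```

```text
(no output)
```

View pics/scene0c.png

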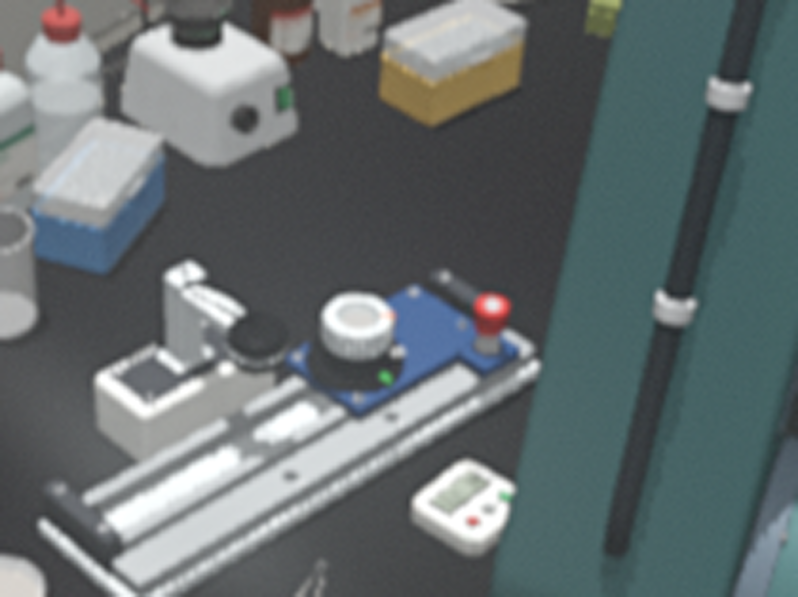

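View pics/side0c.png

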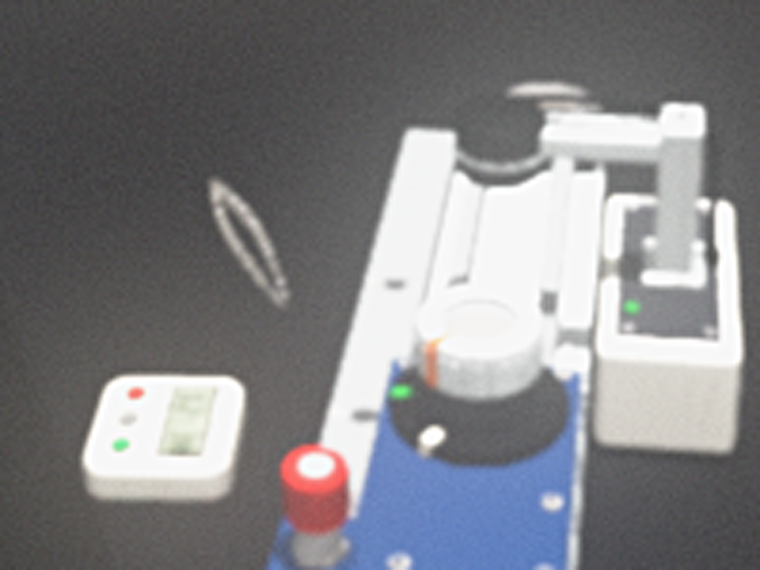

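The scene view shows the white ring (crop px 358,320), the green mark, the red knob (490,310), and the reader head (258,335). The side view shows the orange pointer at crop (435,360), the green mark at (400,392), the white mark at (432,437), holes 2 and 3 at (363,414) and (396,283), and the knob at (315,490).

```bash
cat >> h.py <<'E'
def ray(n,u,v,z):
    m=camera_model(n);T=np.array(m['T']);r=T[:3,:3]@[(u-m['cx'])/m['fx'],-(v-m['cy'])/m['fy'],-1]
    return T[:3,3]+r*(z-T[2,3])/r[2]
E
python3 - <<'E'
from h import *
c=lambda u,v:(180+u/3.8-.37,190+v/3.8-.37)
s=lambda u,v:(230+u/3.8-.37,90+v/3.8-.37)
for nm,uv,z in [("h2",(363,414),.032),("h3",(396,283),.032),("knobtop",(315,466),.085),("green",(400,392),.052),("ptr",(436,343),.09),("ringtop",(481,328),.09),("white",(432,437),.052)]:
    print("side",nm,ray("side",*c(*uv),z).round(4))
for nm,uv,z in [("h2",(391,416),.032),("h3",(290,476),.032),("knobtop",(490,303),.085),("green",(386,377),.052),("ringtop",(358,311),.09),("ptr",(391,316),.09),("white",(398,352),.052),("timer",(470,505),.018),("forcepsend",(315,570),.005)]:
    print("scene",nm,ray("scene",*s(*uv),z).round(4))
for n in("scene","side"):
    z=np.load(n+"0.npz");P=cloud(n,z['d'])
    k=(abs(P[...,2]-.0885)<.004)&(P[...,0]>.45)&(P[...,0]<.58)&(abs(P[...,1]+.09)<.06)
    q=P[k];(cx,cy),r=cv2.minEnclosingCircle(q[:,:2].astype(np.float32));print(n,cx,cy,r,len(q),q.mean(0))
E
```

```text
side h2 [ 0.4676 -0.0817  0.032 ]
side h3 [0.4881 0.0167 0.032 ]
side knobtop [ 0.4469 -0.1801  0.085 ]
side green [ 0.4827 -0.0949  0.052 ]
side ptr [ 0.4961 -0.1158  0.09  ]
side ringtop [ 0.5147 -0.1074  0.09  ]
side white [ 0.4933 -0.1253  0.052 ]
scene h2 [ 0.4691 -0.0831  0.032 ]
scene h3 [0.4893 0.0155 0.032 ]
scene knobtop [ 0.4512 -0.1818  0.085 ]
scene green [ 0.4845 -0.0972  0.052 ]
scene ringtop [ 0.5193 -0.108   0.09  ]
scene ptr [ 0.4969 -0.1178  0.09  ]
scene white [ 0.4938 -0.1273  0.052 ]
scene timer [ 0.3799 -0.0508  0.018 ]
scene forcepsend [0.436  0.0585 0.005 ]
scene 0.5153082013130188 -0.10132312029600143 0.027171747758984566 157 [ 0.51352986 -0.10075856  0.08789017]
side 0.5129619240760803 -0.10420066863298416 0.026318050920963287 585 [ 0.51351975 -0.10660459  0.089472  ]
```

Request:
move_arm --series '[[[0.439, -0.232, 0.03], -1.38], [[0.439, -0.232, 0.03], -1.38], [[0.439, -0.232, 0.03], -1.38], [[0.439, -0.232, 0.03], -1.38], [[0.439, -0.232, 0.03], -1.38], [[0.439, -0.232, 0.03], -1.38], [[0.439, -0.232, 0.03], -1.38], [[0.439, -0.232, 0.03], -1.38]]' --grip -1

```text
time_s: 0.9
eef_pos: [0.456, -0.177, 0.207]
eef_rot: [-0.0, 0.698, 0.716, -0.0]
contact_force: [0.4, -0.8, -0.7]
opening: 0.0853
grip_force: 0.0
```

```bash
cat >> h.py <<'E'
def pose():
    o=get_obs();q=o['eef_rot'];Rm=R.from_quat([q[1],q[2],q[3],q[0]]).as_matrix();return np.array(o['eef_pos']),Rm
def plan(target,heading):
    p,Rm=pose();h=np.arctan2(Rm[1,1],Rm[0,1])
    print("pos",p.round(4),"head",round(h,4),"shift",(Rm.T@(np.array(target)-p)).round(4),"twist",round((h-heading+np.pi)%(2*np.pi)-np.pi,4))
E
python3 - <<'E'
from h import *
plan([.517,-.104,.2],.2);print(camera_model("wrist"))
E
```

```text
pos [ 0.456 -0.177  0.207] head 0.0252 shift [0.0714 0.0628 0.007 ] twist -0.1748
{'fx': 325.19226210127806, 'fy': 325.19226210127806, 'cx': 285.55883218666725, 'cy': 209.36726573505894, 'T_tool_cam': array([[-3.22276608e-04,  9.57030087e-01,  2.89988463e-01,
         7.42981357e-02],
       [ 9.99999855e-01,  1.83249355e-04,  5.06576759e-04,
         1.23443368e-03],
       [ 4.31669001e-04,  2.89988584e-01, -9.57030007e-01,
        -1.41931983e-01],
       [ 0.00000000e+00,  0.00000000e+00,  0.00000000e+00,
         1.00000000e+00]])}
```

Request:
move_arm --series '[[[0.071, 0.063, 0.007], -0.175], [[0.071, 0.063, 0.007], -0.175], [[0.071, 0.063, 0.007], -0.175], [[0.071, 0.063, 0.007], -0.175]]'

```text
time_s: 1.3
eef_pos: [0.5168, -0.106, 0.1997]
eef_rot: [-0.0, 0.635, 0.773, -0.0]
contact_force: [-0.0, -0.3, -0.0]
opening: 0.0853
grip_force: 0.0
```

```bash
cat >> h.py <<'E'
def wray(u,v,z,p,Rm):
    m=camera_model("wrist");T=np.array(m['T_tool_cam']);a=np.array([(u-m['cx'])/m['fx'],(v-m['cy'])/m['fy']]);t=np.hypot(*a)
    k=np.sin(t)/max(t,1e-9);r=Rm@T[:3,:3]@[a[0]*k,-a[1]*k,-np.cos(t)];c=p+Rm@T[:3,3];return c+r*(z-c[2])/r[2]
def blobs(b):
    h=cv2.cvtColor(b,cv2.COLOR_BGR2HSV);H,S,V=h[...,0],h[...,1],h[...,2];out={}
    for nm,mk in dict(red=((H<5)|(H>174))&(S>150)&(V>60),orange=(H>7)&(H<20)&(S>130)&(V>120),green=(H>45)&(H<85)&(S>120)&(V>60)).items():
        c,l,s,ce=cv2.connectedComponentsWithStats(mk.astype(np.uint8))
        for i in range(1,c):
            if s[i,4]>15: out.setdefault(nm,[]).append((ce[i].round(1),s[i]))
    return out
E
python3 - <<'E'
from h import *
p,Rm=pose();b,d=capture("wrist");cv2.imwrite("pics/w1.png",b);np.savez("w1.npz",p=p,R=Rm,d=d)
for k,v in blobs(b).items():
    for ce,s in v:print(k,ce,s,wray(*ce,dict(red=.085,orange=.086,green=.052)[k],p,Rm).round(4))
plan([.517,-.104,.2],.2)
E
```

```text
red [157.9  99. ] [154  95   9   9  67] [ 0.3981 -0.0373  0.085 ]
red [199.9 261.1] [184 249  28  31 455] [ 0.4526 -0.1718  0.085 ]
red [556.6 367.3] [552 357   8  22 105] [ 0.988  -0.2812  0.085 ]
orange [259.8 213.8] [254 210  12   8  52] [ 0.4983 -0.1169  0.086 ]
green [149.6 132. ] [146 128   8   9  59] [ 0.3807 -0.0696  0.052 ]
green [373.3 155. ] [371 152   6   7  34] [ 0.5891 -0.0525  0.052 ]
green [252.2 178.5] [248 175  10   8  49] [ 0.4849 -0.0962  0.052 ]
green [421.8 400.9] [417 396  11  11  55] [ 0.7704 -0.3652  0.052 ]
pos [ 0.5164 -0.1068  0.1999] head 0.1941 shift [ 0.0026  0.0011 -0.0001] twist -0.0059
```

View pics/w1.png

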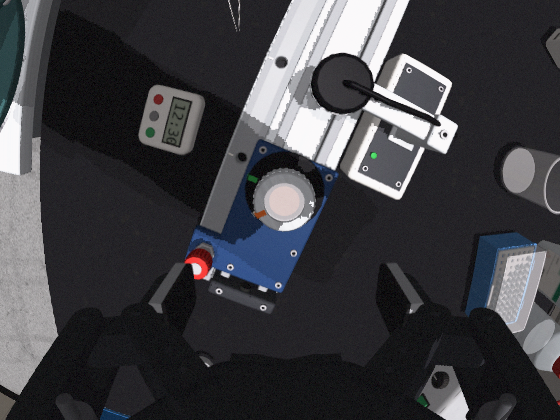

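The wrist view shows the ring centre at about (285,201), the orange pointer at (260,214), and the green mark at (252,178). The knob's white cap is at about (196,268), hole 2 at (242,157) and hole 3 at (281,62).

```bash
python3 - <<'E'
from h import *
z=np.load("w1.npz");p,Rm=z['p'],z['R']
for n,u,v,h in[("ring",285,201,.09),("knob",196,268,.085),("h2",242,157,.032),("h3",281,62,.032)]:print(n,wray(u,v,h,p,Rm).round(4),z['d'][v,u])
b=cv2.imread("pics/w1.png");g=cv2.cvtColor(b,cv2.COLOR_BGR2GRAY)
c=cv2.HoughCircles(cv2.GaussianBlur(g,(3,3),0)[150:250,230:340],cv2.HOUGH_GRADIENT,1,10,param1=120,param2=15,minRadius=16,maxRadius=36)
for x,y,r in c[0][:6]:print(x+230,y+150,r,wray(x+230,y+150,.09,p,Rm).round(4))
E
```

```text
ring [ 0.5165 -0.101   0.09  ] 0.26390097
knob [ 0.4496 -0.1797  0.085 ] 0.28508982
h2 [ 0.4702 -0.0816  0.032 ] 0.3236213
h3 [0.4895 0.0149 0.032 ] 0.2964218
284.5 199.5 30.9 [ 0.5158 -0.0999  0.09  ]
292.5 193.5 31.0 [ 0.5211 -0.0938  0.09  ]
278.5 185.5 32.1 [ 0.5089 -0.0895  0.09  ]
285.5 214.5 29.9 [ 0.5191 -0.1121  0.09  ]
```

```bash
python3 - <<'E'
from h import *
plan([.517,-.102,.06],.22)
E
```

```text
pos [ 0.5164 -0.1068  0.1999] head 0.1941 shift [0.0046 0.0016 0.1399] twist -0.0259
```

Request:
move_arm --series '[[[0.0045, 0.0015, 0.03], -0.026], [[0.0045, 0.0015, 0.07], -0.026], [[0.0045, 0.0015, 0.105], -0.026], [[0.0045, 0.0015, 0.13], -0.026], [[0.0045, 0.0015, 0.14], -0.026], [[0.0045, 0.0015, 0.14], -0.026], [[0.0045, 0.0015, 0.14], -0.026]]'

```text
time_s: 2.05
eef_pos: [0.5177, -0.1028, 0.0613]
eef_rot: [0.001, 0.626, 0.78, 0.0]
contact_force: [0.1, 1.0, -0.1]
opening: 0.085
grip_force: 0.0
```

```bash
python3 - <<'E'
from h import *
plan([.517,-.102,.06],.22);print(get_obs()['contact_force'])
p,Rm=pose();b,d=capture("wrist");cv2.imwrite("pics/w2.png",b)
E
```

```text
pos [ 0.5177 -0.1028  0.0613] head 0.219 shift [ 0.0009 -0.0005  0.0013] twist -0.001
[ 0.11039469  1.00892918 -0.05578568]
```

View pics/w2.png

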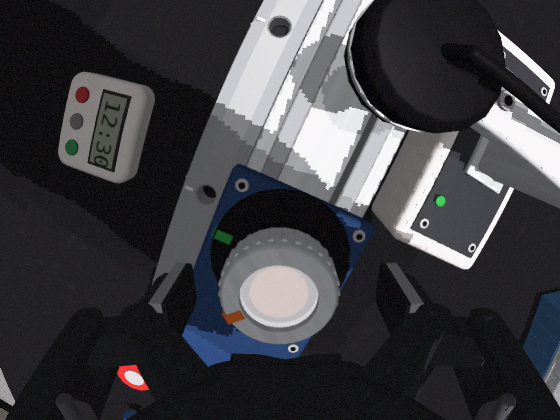

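The ring centre is at about (279,290), between the pads but slightly left of their midline at 286. The pointer is at (233,318), the green mark at (223,237).

```bash
python3 - <<'E'
from h import *
p,Rm=pose()
for n,u,v,h in[("ringwin",279,292,.09),("left",219,288,.086),("right",340,288,.086),("green",223,237,.052),("ptr",233,318,.089),("knob",134,378,.085),("h2",208,191,.032),("h3",280,27,.032)]:
    w=wray(u,v,h,p,Rm);print(n,w.round(4),(Rm.T@(w-p)).round(4))
E
```

```text
ringwin [ 0.5156 -0.0983  0.09  ] [ 0.0048 -0.0014 -0.0285]
left [ 0.4909 -0.1048  0.086 ] [ 0.0038 -0.0269 -0.0245]
right [ 0.5407 -0.0936  0.086 ] [ 0.0039  0.0241 -0.0244]
green [ 0.4853 -0.0961  0.052 ] [ 0.0136 -0.0305  0.0095]
ptr [ 0.4991 -0.1167  0.089 ] [-0.0096 -0.0214 -0.0275]
knob [ 0.4491 -0.1806  0.085 ] [-0.0611 -0.0842 -0.0235]
h2 [ 0.4703 -0.0798  0.032 ] [ 0.0328 -0.0416  0.0294]
h3 [0.4902 0.0149 0.032 ] [ 0.1209 -0.0016  0.0294]
```

Request:
move_arm --series '[[[0.003, -0.0015, 0.001], 0], [[0.003, -0.0015, 0.001], 0]]'

```text
time_s: 2.3
eef_pos: [0.5153, -0.0993, 0.0598]
eef_rot: [0.0, 0.625, 0.781, 0.0]
contact_force: [-0.3, -0.5, -0.6]
opening: 0.0857
grip_force: 0.0
```

Request:
move_arm --series '[[[0, 0, 0], 0], [[0, 0, 0], 0], [[0, 0, 0], 0], [[0, 0, 0], 0], [[0, 0, 0], 0], [[0, 0, 0], 0]]' --grip 1 --force 40

```text
time_s: 2.9
eef_pos: [0.5146, -0.0993, 0.0595]
eef_rot: [-0.0, 0.625, 0.78, -0.0]
contact_force: [-7.1, 1.6, 11.0]
opening: 0.0513
grip_force: 40.0
```

Request:
move_arm --series '[[[0, 0, -0.001], 0.12], [[0, 0, -0.001], 0.24], [[0, 0, -0.001], 0.36], [[0, 0, -0.001], 0.48], [[0, 0, -0.001], 0.6], [[0, 0, -0.001], 0.7], [[0, 0, -0.001], 0.75], [[0, 0, -0.001], 0.75]]'

```text
time_s: 3.7
eef_pos: [0.5161, -0.0995, 0.0598]
eef_rot: [0.0, 0.868, 0.496, 0.001]
contact_force: [8.5, -1.5, -12.4]
opening: 0.0504
grip_force: 45.3
```

```bash
python3 - <<'E'
from h import *
o=get_obs();print(o['contact_force'],o['wrist_torque'],o['joints'][5])
plan([.517,-.102,.06],.22);p,Rm=pose();b,d=capture("wrist");cv2.imwrite("pics/w3.png",b)
for k,v in blobs(b).items():
    for ce,s in v:
        w=wray(*ce,dict(red=.085,orange=.087,green=.052)[k],p,Rm);print(k,ce,s[4],w.round(4))
E
```

```text
[  8.52986076  -1.47490623 -12.40964249] [-0.05616462 -1.38059068 -0.10639419] 1.7567010339100086
pos [ 0.5161 -0.0995  0.0598] head -0.5318 shift [-0.0017  0.002  -0.0002] twist -0.7518
red [ 73.9 260.8] 111 [ 0.4383 -0.0371  0.085 ]
orange [241.9 325.8] 105 [ 0.4936 -0.1015  0.087 ]
green [367.8 110.4] 126 [ 0.5888 -0.0525  0.052 ]
green [ 98.4 300.8] 90 [ 0.4015 -0.0666  0.052 ]
```

Request:
move_arm --series '[[[0, 0, 0.0005], 0.05], [[0, 0, 0.0005], 0.1], [[0, 0, 0.0005], 0.14], [[0, 0, 0.0005], 0.14]]'

```text
time_s: 4.15
eef_pos: [0.5164, -0.0997, 0.0597]
eef_rot: [0.001, 0.901, 0.435, 0.001]
contact_force: [8.3, -1.2, -7.2]
opening: 0.051
grip_force: 45.9
```

```bash
python3 - <<'E'
from h import *
o=get_obs();print(o['contact_force'],o['wrist_torque'],o['joints'][5])
plan([.517,-.102,.06],.22)
E
```

```text
[ 8.26300501 -1.20881888 -7.21591894] [-0.19085348 -1.16528837  0.12646038] 1.8959937920598484
pos [ 0.5164 -0.0997  0.0597] head -0.6711 shift [-0.0014  0.0019 -0.0003] twist -0.8911
```

Request:
move_arm --series '[[[0, 0, 0], 0.04], [[0, 0, 0], 0.08], [[0, 0, 0], 0.08]]'

```text
time_s: 4.45
eef_pos: [0.5173, -0.0997, 0.0598]
eef_rot: [0.001, 0.917, 0.399, 0.002]
contact_force: [12.7, 0.1, -11.1]
opening: 0.0508
grip_force: 45.4
```

```bash
python3 - <<'E'
from h import *
o=get_obs();print(o['contact_force'],o['wrist_torque'],o['joints'][5])
plan([.517,-.102,.06],.22);p,Rm=pose();b,d=capture("wrist");cv2.imwrite("pics/w4.png",b)
for k,v in blobs(b).items():
    for ce,s in v:
        w=wray(*ce,dict(red=.085,orange=.087,green=.052)[k],p,Rm);print(k,ce,s[4],w.round(4))
E
```

```text
[ 12.66721681   0.07021574 -11.14036434] [ 0.00554205 -2.18595965  1.25969803] 1.974858794537603
pos [ 0.5173 -0.0997  0.0598] head -0.7497 shift [-0.0019  0.0014 -0.0002] twist -0.9697
red [ 91.8 301.4] 101 [ 0.4432 -0.0407  0.085 ]
orange [243.3 330.6] 106 [ 0.4932 -0.0987  0.087 ]
green [327.7  96.9] 133 [ 0.5882 -0.0523  0.052 ]
```

Request:
move_arm --series '[[[0, 0, 0], 0], [[0, 0, 0], 0], [[0, 0, 0], 0], [[0, 0, 0], 0], [[0, 0, 0], 0]]' --grip -1

```text
time_s: 5.0
eef_pos: [0.5152, -0.0994, 0.0597]
eef_rot: [-0.0, 0.917, 0.399, -0.0]
contact_force: [0.1, -0.7, 0.2]
opening: 0.0854
grip_force: 0.0
```

Request:
move_arm --series '[[[0, 0, -0.03], 0], [[0, 0, -0.07], 0], [[0, 0, -0.1], 0], [[0, 0, -0.12], 0], [[0, 0, -0.12], 0], [[0, 0, -0.12], 0]]'

```text
time_s: 5.6
eef_pos: [0.5152, -0.0994, 0.1795]
eef_rot: [0.0, 0.917, 0.399, 0.0]
contact_force: [-0.4, 0.4, -0.6]
opening: 0.0852
grip_force: 0.0
```

```bash
python3 - <<'E'
from h import *
o=get_obs();print(o['contact_force'],o['wrist_torque'])
p,Rm=pose();b,d=capture("wrist");cv2.imwrite("pics/w5.png",b)
for k,v in blobs(b).items():
    for ce,s in v:
        w=wray(*ce,dict(red=.085,orange=.087,green=.052)[k],p,Rm);print(k,ce,s[4],w.round(4))
plan([.449,-.180,.12],-.204)
b,d=capture("side");cv2.imwrite("pics/s5.png",cv2.resize(b[240:370,200:370],None,fx=4,fy=4,interpolation=2))
E
```

```text
[-0.35758712  0.37755696 -0.62784473] [ 0.02410542 -0.0190754   0.01191697]
red [148.2 241.9] 54 [ 0.4143 -0.0397  0.085 ]
red [291.7 317.1] 563 [ 0.4543 -0.1735  0.085 ]
orange [264.2 231. ] 48 [ 0.4944 -0.0984  0.087 ]
green [310.7 103. ] 42 [ 0.5879 -0.0523  0.052 ]
green [168.7 266.5] 35 [ 0.3888 -0.0697  0.052 ]
pos [ 0.5149 -0.0993  0.1789] head -0.75 shift [-0.1039  0.0068  0.0589] twist -0.546
```

View pics/w5.png

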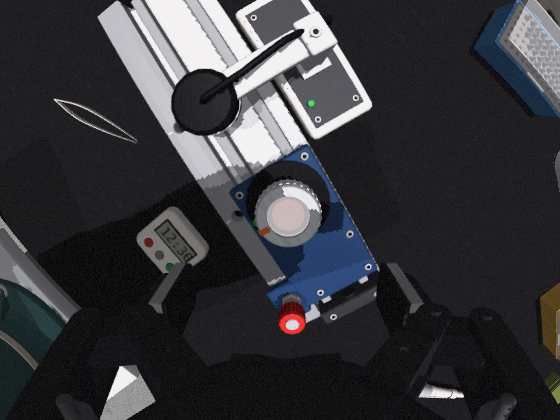

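The pointer (264,231) now lies over the green mark, with a sliver of green showing near (252,222). I'll check it in the side view.

View pics/s5.png

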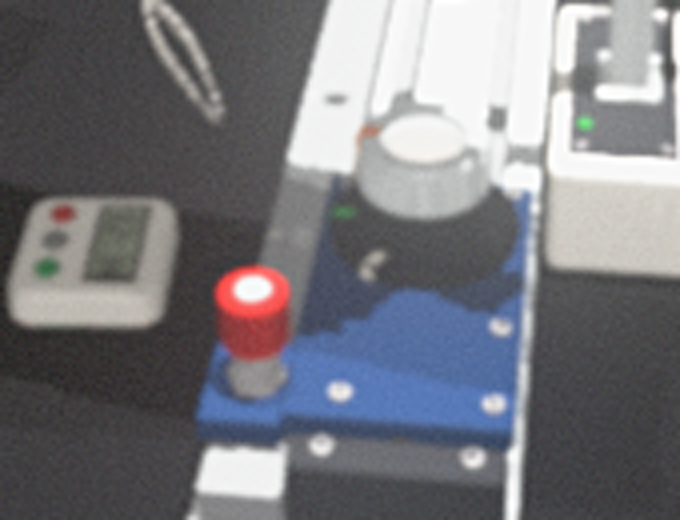

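The pointer is at crop (367,132), the ring-top centre at about (424,140), and the green mark at (343,211).

```bash
python3 - <<'E'
from h import *
a=ray("side",291.4,272.6,.089);c=ray("side",305.6,274.5,.09);g=ray("side",285.4,292.4,.052)
gc=g+.034*np.array([.979,-.203,0]);print(a,c,g,gc)
for q in(c,gc,np.array([.5165,-.1025,0])):
    d=a-q;print(np.degrees(np.arctan2(d[1],d[0])),np.hypot(d[0],d[1]))
plan([.449,-.180,.12],-.204)
E
```

```text
[ 0.49335847 -0.09492424  0.089     ] [ 0.51419153 -0.1035077   0.09      ] [ 0.48354871 -0.09394949  0.052     ] [ 0.51683471 -0.10085149  0.052     ]
157.60777520276403 0.022532031467168045
165.83015410730846 0.024212940353493854
161.87328440239892 0.02435000586766421
pos [ 0.5148 -0.0993  0.1787] head -0.7499 shift [-0.1039  0.007   0.0587] twist -0.5459
```

Request:
move_arm --series '[[[-0.05, 0.004, 0], -0.14], [[-0.1, 0.007, 0.02], -0.28], [[-0.104, 0.007, 0.04], -0.42], [[-0.104, 0.007, 0.059], -0.546], [[-0.104, 0.007, 0.059], -0.546], [[-0.104, 0.007, 0.059], -0.546]]'

```text
time_s: 6.3
eef_pos: [0.4493, -0.18, 0.1205]
eef_rot: [-0.001, 0.777, 0.63, -0.0]
contact_force: [0.7, -0.7, 0.5]
opening: 0.0853
grip_force: 0.0
```

```bash
python3 - <<'E'
from h import *
plan([.449,-.180,.055],-.204)
p,Rm=pose();b,d=capture("wrist");cv2.imwrite("pics/w6.png",b)
for k,v in blobs(b).items():
    for ce,s in v:
        w=wray(*ce,dict(red=.085,orange=.087,green=.052)[k],p,Rm);print(k,ce,s,w.round(4),(Rm.T@(w-p)).round(4))
E
```

```text
pos [ 0.4493 -0.18    0.1205] head -0.2079 shift [-0.0001 -0.0002  0.0655] twist -0.0039
red [148.6  60.6] [143  55  12  12 114] [ 0.3967 -0.0576  0.085 ] [ 0.1089 -0.0766  0.0356]
red [283.2 235.3] [ 263  214   41   45 1049] [ 0.4499 -0.1751  0.085 ] [ 0.0049 -0.0004  0.0355]
orange [335.4  85.4] [327  81  19  10 151] [ 0.4949 -0.0973  0.087 ] [0.0904 0.0276 0.0335]
green [444.4  10.4] [441   7   8   8  50] [ 0.5903 -0.051   0.052 ] [0.1553 0.1115 0.0684]
green [310.8  89.9] [303  86  16   9 131] [ 0.4845 -0.0953  0.052 ] [0.0901 0.0171 0.0685]
green [152.8 104.2] [147  98  12  13 117] [ 0.3803 -0.0789  0.052 ] [ 0.0847 -0.0883  0.0687]
```

View pics/w6.png

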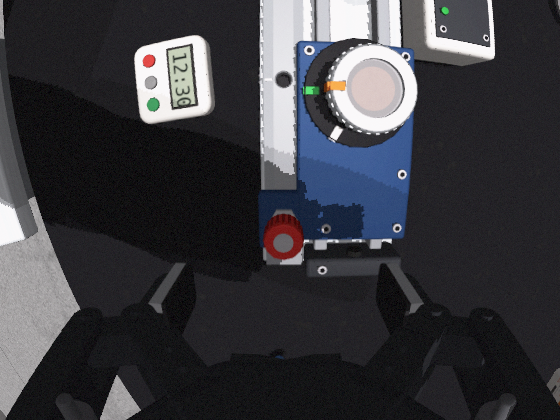

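The knob cap is centred at (283,242), on the grip line. The pointer (335,85) lies in line with the green mark (311,90), so the ring is locked.

```bash
python3 - <<'E'
from h import *
p,Rm=pose();w=wray(283,242,.085,p,Rm);print(w,Rm.T@(w-p))
E
```

```text
[ 0.44936656 -0.17959594  0.085     ] [ 0.00043582 -0.00052563  0.03605424]
```

Request:
move_arm --series '[[[0, -0.0005, 0.03], -0.004], [[0, -0.0005, 0.05], -0.004], [[0, -0.0005, 0.063], -0.004], [[0, -0.0005, 0.066], -0.004], [[0, -0.0005, 0.066], -0.004]]'

```text
time_s: 6.85
eef_pos: [0.4495, -0.1801, 0.0552]
eef_rot: [0.0, 0.774, 0.633, 0.0]
contact_force: [0.4, 0.0, 0.4]
opening: 0.0855
grip_force: 0.0
```

Request:
move_arm --series '[[[0, 0, 0], 0], [[0, 0, 0], 0], [[0, 0, 0], 0], [[0, 0, 0], 0], [[0, 0, 0], 0], [[0, 0, 0], 0], [[0, 0, 0], 0], [[0, 0, 0], 0]]' --grip 1 --force 60

```text
time_s: 7.65
eef_pos: [0.4481, -0.1801, 0.0551]
eef_rot: [-0.0, 0.774, 0.633, -0.001]
contact_force: [-8.9, 1.6, 14.0]
opening: 0.0219
grip_force: 58.0
```

Request:
move_arm --series '[[[0, 0, -0.004], 0], [[0, 0, -0.008], 0], [[0, 0, -0.011], 0], [[0, 0, -0.013], 0], [[0, 0, -0.013], 0], [[0, 0, -0.013], 0]]'

```text
time_s: 8.25
eef_pos: [0.448, -0.1798, 0.0672]
eef_rot: [-0.001, 0.774, 0.633, -0.001]
contact_force: [-6.0, -1.0, -7.8]
opening: 0.0223
grip_force: 59.0
```

```bash
python3 - <<'E'
from h import *
print(get_obs()['contact_force'])
Y=np.array([.203,.979,0]);p,_=pose();plan(p+.1*Y,-.204)
E
```

```text
[-6.0376221  -1.03242104 -7.78974299]
pos [ 0.448  -0.1798  0.0672] head -0.2002 shift [0.1    0.0004 0.    ] twist 0.0038
```

Request:
move_arm --series '[[[0.005, 0, 0], 0], [[0.012, 0, 0], 0], [[0.02, 0, 0], 0], [[0.02, 0, 0], 0]]'

```text
time_s: 8.65
eef_pos: [0.4522, -0.1595, 0.0672]
eef_rot: [-0.001, 0.774, 0.633, -0.0]
contact_force: [-4.4, 3.5, -10.1]
opening: 0.0222
grip_force: 59.1
```

```bash
python3 - <<'E'
from h import *
print(get_obs()['contact_force'],get_obs()['wrist_torque'])
p,_=pose();d=p-[.448,-.1798,.0672];print(d, d[:2]@[.203,.979])
E
```

```text
[ -4.38651537   3.53983887 -10.0924001 ] [ 0.52783941  0.88860295 -0.06781197]
[4.21917532e-03 2.03263873e-02 2.91036090e-05] 0.0207560257390491
```

```bash
python3 - <<'E'
from h import *
p,Rm=pose();b,d=capture("wrist")
for k,v in blobs(b).items():
    for ce,s in v:
        w=wray(*ce,dict(red=.085,orange=.087,green=.052)[k],p,Rm);print(k,ce,s,w.round(4))
E
```

```text
red [119.5  79.1] [113  72  14  15 173] [ 0.405  -0.0555  0.085 ]
red [285.1 290. ] [ 259  256   54   68 2059] [ 0.453  -0.1599  0.085 ]
orange [362.3  73.5] [350  67  26  14 313] [ 0.4994 -0.0765  0.087 ]
green [492.3  23.5] [488  19   9  10  69] [ 0.5913 -0.051   0.052 ]
green [313.1  82.3] [312  77   3  11  28] [ 0.4838 -0.0741  0.052 ]
green [324.6  81.8] [316  76  19  12 197] [ 0.4893 -0.0748  0.052 ]
green [125.  133.6] [119 126  13  16 167] [ 0.3846 -0.0762  0.052 ]
```

Request:
move_arm --series '[[[0.01, 0, 0], 0], [[0.022, 0, 0], 0], [[0.034, 0, 0], 0], [[0.046, 0, 0], 0], [[0.058, 0, 0], 0], [[0.065, 0, 0], 0], [[0.065, 0, 0], 0], [[0.065, 0, 0], 0]]'

```text
time_s: 9.5
eef_pos: [0.4654, -0.0965, 0.0674]
eef_rot: [-0.001, 0.774, 0.633, -0.0]
contact_force: [-5.8, 3.3, -8.6]
opening: 0.022
grip_force: 59.2
```

```bash
python3 - <<'E'
from h import *
print(get_obs()['contact_force'],get_obs()['wrist_torque'])
p,Rm=pose();d=p-[.448,-.1798,.0672];print(d, d[:2]@[.203,.979])
b,_=capture("wrist");cv2.imwrite("pics/w7.png",b)
for k,v in blobs(b).items():
    for ce,s in v:
        w=wray(*ce,dict(red=.085,orange=.087,green=.052)[k],p,Rm);print(k,ce,s,w.round(4))
b,_=capture("side");cv2.imwrite("pics/s7.png",b)
for k,v in blobs(b).items():
    for ce,s in v: print(k,ce,s,ray("side",*ce,.052).round(4))
plan([.4685,-.0821,p[2]],-.204)
E
```

```text
[-5.75724391  3.27860428 -8.62933665] [0.5307196  0.91649945 0.006934  ]
[0.01735437 0.08325214 0.00018738] 0.08502678152632515
red [124.5 177.1] [118 170  14  15 165] [ 0.4096 -0.0331  0.085 ]
red [285.2 287.3] [ 259  256   54   68 2358] [ 0.4664 -0.0957  0.085 ]
orange [362.4  73.5] [350  67  26  14 308] [ 0.5126 -0.0136  0.087 ]
green [313.   82.2] [312  77   3  11  32] [ 0.4969 -0.0111  0.052 ]
green [324.6  81.9] [316  77  18  11 196] [ 0.5025 -0.0119  0.052 ]
green [490.6 139. ] [486 134  10  11  81] [ 0.5909 -0.053   0.052 ]
green [134.7 228.6] [128 222  14  14 150] [ 0.387  -0.0647  0.052 ]
red [271.6 277. ] [266 269  13  16 108] [ 0.4639 -0.0502  0.052 ]
orange [449.9 193. ] [442 188  17  12 143] [0.8741 0.2362 0.052 ]
green [404.4 188.3] [397 187  15   4  19] [0.782  0.2724 0.052 ]
pos [ 0.4653 -0.0967  0.0674] head -0.1997 shift [0.0149 0.0003 0.    ] twist 0.0043
```

Request:
move_arm --series '[[[0.006, 0, 0], 0], [[0.012, 0, 0], 0], [[0.015, 0, 0], 0], [[0.015, 0, 0], 0]]'

```text
time_s: 10.0
eef_pos: [0.4683, -0.0821, 0.0674]
eef_rot: [-0.001, 0.774, 0.633, -0.0]
contact_force: [-4.9, 2.5, -8.4]
opening: 0.0221
grip_force: 59.2
```

Request:
move_arm --series '[[[0, 0, 0.002], 0], [[0, 0, 0.0035], 0], [[0, 0, 0.005], 0], [[0, 0, 0.005], 0]]'

```text
time_s: 10.4
eef_pos: [0.4683, -0.0821, 0.0623]
eef_rot: [-0.001, 0.774, 0.633, -0.0]
contact_force: [-5.2, 3.3, -6.7]
opening: 0.0222
grip_force: 59.4
```

```bash
python3 - <<'E'
from h import *
print(get_obs()['contact_force'],get_obs()['wrist_torque'])
p,Rm=pose();d=p-[.448,-.1798,.0672];print(d, d[:2]@[.203,.979])
E
```

```text
[-5.20704697  3.34111438 -6.67441125] [0.55985217 0.90438208 0.05278257]
[ 0.02029746  0.09768489 -0.00489362] 0.09975388790960196
```

Request:
move_arm --series '[[[0, 0, 0.002], 0], [[0, 0, 0.004], 0], [[0, 0, 0.006], 0], [[0, 0, 0.0075], 0], [[0, 0, 0.0082], 0], [[0, 0, 0.0082], 0]]'

```text
time_s: 11.0
eef_pos: [0.4685, -0.0823, 0.0552]
eef_rot: [-0.0, 0.774, 0.633, 0.0]
contact_force: [-10.3, 3.3, 11.7]
opening: 0.0223
grip_force: 61.4
```

```bash
python3 - <<'E'
from h import *
print(get_obs()['contact_force'],get_obs()['wrist_torque'],pose()[0])
E
```

```text
[-10.31046117   3.31931124  11.66322179] [0.81556573 1.98687204 0.03217146] [ 0.468532   -0.08229348  0.05516922]
```

Request:
move_arm --series '[[[0, 0, 0.0003], 0], [[0, 0, 0.0003], 0], [[0, 0, 0.0003], 0]]'

```text
time_s: 11.3
eef_pos: [0.4685, -0.0823, 0.0551]
eef_rot: [-0.0, 0.774, 0.633, 0.0]
contact_force: [-11.6, 4.3, 17.8]
opening: 0.0218
grip_force: 62.1
```

```bash
python3 - <<'E'
from h import *
print(get_obs()['contact_force'],pose()[0])
b,_=capture("wrist");cv2.imwrite("pics/w8.png",b)
b,_=capture("side")
cv2.imwrite("pics/s8.png",cv2.resize(b[180:340,190:390],None,fx=3.5,fy=3.5,interpolation=2))
E
```

```text
[-11.5932734    4.31177849  17.75719615] [ 0.46852705 -0.08230728  0.05508222]
```

View pics/w8.png

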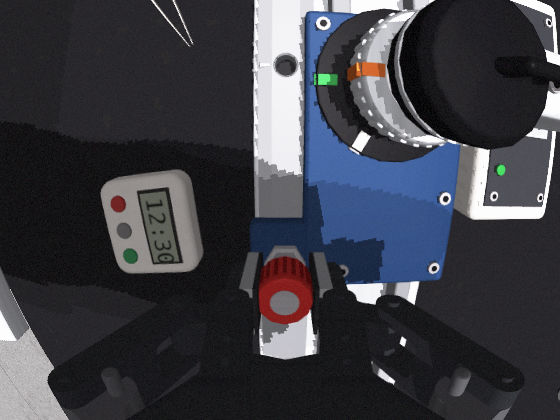

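View pics/s8.png

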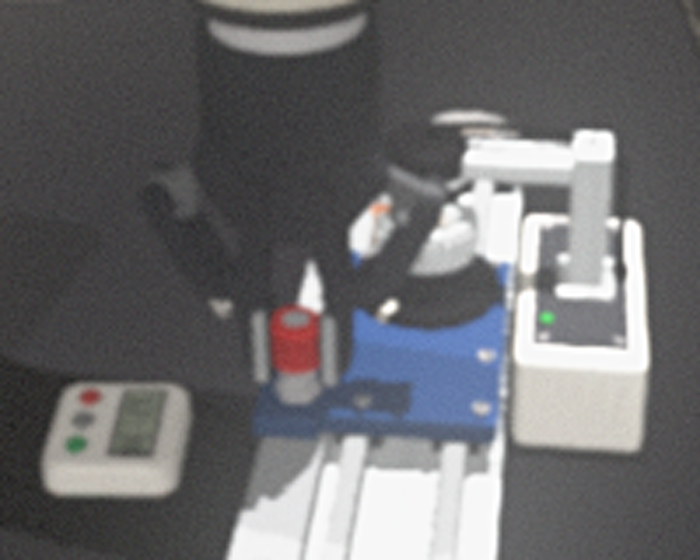

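The wrist view shows the ring under the head, with the pointer (368,69) in line with the green mark (326,79), hole 3 still ahead at (286,65), and the knob held at (286,290). The height and down-force match the values with the pin home, so I'm handing in.

```bash
python3 -c "
from cell import *
print(finish_job())"
```

```text
the job is handed in; nothing more can be done
None
```

The job is handed in: the lock ring is turned to its stop at the green mark, the carriage is at hole 2 under the reader head, and the pin is fully home with the plunger knob still gripped; no contact with the dish, forceps or timer was seen.

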